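Push the washed bearing and roller up the drip gutters to their stops

ROBOT

A 7-joint arm with a two-finger parallel gripper is mounted at the origin on the work surface. World frame = base frame: x ahead of the robot, y to its left, z up, the work surface at z = 0. Lengths are in m, angles in degrees, forces in N, time in s.
With the tool pointing down it reaches from about 0.4 to 0.75 m from the base axis. Payload 19.5 kg.
Tool frame: the origin (TCP) lies at the very end of the fingers, on their centre line; the grasp point (between the pads) lies 19 mm behind it (arm.hold_point_z is the distance from the TCP to the grasp point, in m); z points along the fingers, x is the direction in which the jaws open and shut, and the axes are right-handed (so a half turn about z gives the same grasp; the last joint's range is limited). The gripper opens to 85 mm and grips with 20 to 120 N. Pads are 22 mm wide; open, the fingers measure 114 mm over their backs; the gripper's body (76 mm by 85 mm) begins 54 mm behind the grasp point. The pads swing forward as they close: fully open they stand 13 mm farther back than shut.
Start: joints at [-75.785, 40.479, -1.581, 85.061, 1.261, 54.483, -4.326], TCP at [0.164, 0.551, 0.231] pointing down, gripper open.
Joint ranges: [-155.06, 155.06], [-18.47, 123.98], [-90, 86.84], [0, 140.48], [-83.41, 263.41], [0, 116], [-161.91, 161.91]. Speed limits (degrees/s): [108.29, 108.29, 147.25, 147.25, 172.46, 172.46, 172.46].

INTERFACE

Orientations are given as a 3x3 rotation matrix whose columns are the frame's x, y, z axes.
In Python, from cell import telemetry, cams, finish_job, arm gives the robot as it stands.
- The arm moves only by the tool drive_tool, never from a script. Its argument "targets" is a list of rows, each a list of 7 numbers: the shift along the tool's x, y, z in cm, then the turn, a rotation vector about the tool's x, y, z in rad, then the opening, from -1 (shut) to 1 (fully open). In form: [[dx, dy, dz, wx, wy, wz, claw], ...]. A call has 1 to 20 rows; each row is the pose to reach, as a shift and turn from the pose commanded when the call began, along the tool's axes at that moment; what a row does not reach only later rows make up. A row lasts 1/8 s, in which the tool goes at most 62.5 mm and 10.7 degrees, less where a joint would pass 70% of its speed; a pose out of reach is approached as far as the arm can. A call with a gripper value outside its range is refused whole. The fingers move at their own pace and stop on an object; "grip_force" is the grip in N (left out, the last holds). Time passes only in rows, so rows that repeat a pose let the fingers close. It gives the time, the measured TCP pose, the force and the opening at its end, in the units of the state.
- telemetry.get_obs(): the state, without advancing time (a new reading comes with each control period).
- cams.capture(name): name is "side" or "top" or "wrist"; returns a dict with "frame" (400x640x3 uint8, blue, green, red), "fx", "fy", "cx", "cy" (pixels), "dist" ([k1, k2, p1, p2, k3] as OpenCV has them; the pictures are not rectified), "T" (4x4, takes a point from camera to world coordinates). Camera axes: x right, y down, z forward; pixel columns grow to the right and rows downward; lengths in m; the calibration is good to about 2 mm. A picture is of the moment at which its call begins. There is no depth.
- finish_job(): hands the job in, once; it reports no verdict.
The state is a dict: "time": time; "q": joint angles; "joint_velocities": joint speeds; "joint_efforts": joint torques, N m; "tool_pos": TCP position; "orientation": TCP orientation; "force": force on the tool from outside, world axes, zero at the start; "ft_torque": the same for the moment, N m; "opening": finger opening in m.
Only numpy, scipy, OpenCV 4.12 (cv2) and the standard library are available. Lean on these libraries where they do the work, as an engineer would, in place of code of your own. Each camera call takes 0.05 s, during which the arm holds its last target.

TASK

On the bench is a drip rack with three sloped gutters; a ball bearing and a white guide roller have just been washed and sit at the foot of the two outer gutters. Push each of them steadily up its gutter with your fingertips until it drops into the open drain gap against the end stop and stays there, like the bearing already parked in the middle gutter; never lift them or flick them. Leave the parked bearing and everything else on the bench and in the tray as they are, and finish with your hand clear.

Things in the scene. Friction and masses are not known exactly. Their poses are not given: they have to be found in the camera images.
- bearing: Open steel ball bearing, diameter 52 mm, 20 mm wide, about 0.19 kg, standing on edge like a wheel at the foot of one of the two outer gutters (either one), against a 7 mm lip. Origin: its centre, 26 mm above the gutter floor; y is its axle. Left alone on the slope it rolls back down. Pushing it up takes a few newtons.
- roller: Guide roller: white plastic tyre on a steel hub, also diameter 52 mm and 20 mm wide, about 0.14 kg, standing in the same way at the foot of the other outer gutter. Origin: its centre; y is its axle.
- parked: Sealed bearing (steel with black seals), diameter 52 mm, 20 mm wide, already parked at the top of the middle gutter. Origin: its centre. To be left alone.
- rack: Fixed drip rack: three parallel gutters of grey painted sheet metal, 60 mm between centres, over a dark steel tray 330 x 280 mm, 14 mm high. Origin: on the bench under the middle gutter, midway along; x level, uphill; y left; z up. Gutters rise at 10 degrees to +x; inside width 23 mm, walls 2 mm thick, 12 mm above the floor. The tray reaches from y = -105 to +175 mm.
- foot_mid (a point): Foot of the middle gutter: on its floor at the inside of its lip, 36 mm above the bench; axes as the seats. The outer feet are 60 mm to either side (y). Lips are 7 mm high, 2 mm thick. From here the floor runs 209 mm up the slope and ends; after it comes an open drain gap of 41 mm up to the end stop.
- seat_left (a point): Centre of a round part parked at the top of the left gutter (rack y = +60 mm): dropped 5 mm into the drain gap, resting between the edge of the floor and the stop. x points up the slope (10 degrees), y across, z square to the floor. Floor line 21 mm below; stop 26 mm ahead; floor edge 15 mm back. The waiting part is 206 mm back along x, 5 mm up along z.
- seat_mid (a point): The same for the middle gutter (y = 0 on the rack), where the sealed bearing is already parked. The end stop is one upright sheet, square to the slope, across all three gutters, and stands 34 mm above the floor line.
- seat_right (a point): The same for the right gutter (y = -60 mm on the rack).
- nut: Steel hexagon nut, 35 mm over corners, 16 mm high, in the tray; origin under its centre. Leave alone.
- spacer: Steel ring, diameter 36 mm, 22 mm high, standing in the tray; origin under its centre. Leave alone.
- pliers: Pliers with blue handles, 170 mm long, 15 mm high, lying on the bench; origin under the pivot. Leave alone.
- screwdriver: Screwdriver, 170 mm long, lying on the bench. Leave alone.
- bit_case: Flat white bit case, 75 x 115 x 20 mm, on the bench; origin under its centre. Leave alone.
- tin: Flat brass-coloured tin, 97 x 127 x 25 mm, on the bench; origin under its centre. Leave alone.
- collar: White plastic pipe collar, diameter 44 mm, 38 mm high, standing on the bench; origin under its centre. Leave alone.
Not all that is in view belongs to the job. What is shaped like the roller but pink is not meant. Leave any blue look-alike of the bearing alone.

How it is judged (in metres and radians):
At the end, for the whole second after the job is handed in: The bearing, the roller and the parked bearing all lie still in the drain gaps at the top of their gutters, against the end stop: centre within 5 mm of the seat along the slope, and not more than 2.5 mm above or 4 mm below the seat square to it (x of bearing in the frame of seat_mid between -0.005 and 0.005 m and z of bearing in the frame of seat_mid between -0.004 and 0.0025 m and x of roller in the frame of seat_mid between -0.005 and 0.005 m and z of roller in the frame of seat_mid between -0.004 and 0.0025 m and x of parked in the frame of seat_mid between -0.005 and 0.005 m and z of parked in the frame of seat_mid between -0.004 and 0.0025 m and linear speed of each of bearing, roller, parked below 0.02 m/s); the robot touches nothing.
It fails at once if the bearing or the roller is lifted or knocked out of its gutter (more than 8 mm off the gutter floor, or out of the gutter) (z of any of bearing, roller in the frame of seat_mid above 0.013 m or z of any of bearing, roller in the frame of seat_mid below -0.012 m).
It fails at once if the bearing or the roller is flicked (faster than 0.6 m/s) (linear speed of any of bearing, roller above 0.6 m/s).
It fails at once if the parked bearing is shifted by more than 8 mm (distance of parked from where it was at the start of the episode above 0.008 m).
It fails at once if the other things in the tray or on the bench are shifted by more than 15 to 20 mm (distance of any of nut, spacer from where it was at the start of the episode above 0.015 m or distance of any of pliers, screwdriver, bit_case, tin, collar from where it was at the start of the episode above 0.02 m).
It also fails if it takes over 54 s, if anything falls off the work surface, if the arm or the gripper's body presses on something with over 40 N, if the wrist force passes 120 N, or if a joint passes its speed limit or range.

## Working session

There is one attempt and no reset: what is moved stays moved. The work goes in short steps, Python scripts to look and compute and a tool call to move; the robot and the scene stay as the last step left them, time stands still between calls to the robot, and variables do not carry over. Pictures are saved under pics/ and viewed, and the job is handed in when it is done.

Besides the shell and the picture viewer there is one more tool, called after "Call:" as name(argument=value, ...), one argument or row to a line, values as JSON. drive_tool: Moves the arm, as the interface text tells. Its arguments: {"type":"object","properties":{"targets":{"type":"array","items":{"type":"array","items":{"type":"number"}}},"grip_force":{"type":"number"}},"required":["targets"]}

```bash
ls; mkdir -p pics
python3 - <<'E'
from cell import telemetry,cams,arm
import cv2,numpy as np
print(telemetry.get_obs())
print([a for a in dir(arm) if a[0]!='_'])
for n in("side","top","wrist"):
    c=cams.capture(n);cv2.imwrite(f"pics/a_{n}.png",c["frame"]);print(n,c["fx"],c["fy"],c["cx"],c["cy"],c["dist"]);print(np.round(c["T"],4).tolist())
E
```

```text
pics
{'time': 0.0, 'q': array([-75.78344026,  40.5134208 ,  -1.58311962,  85.08376594,
         1.25849211,  54.48265543,  -4.32695862]), 'joint_velocities': array([ 0.06018155,  0.04149933, -0.00733022, -0.02098711,  0.13625339,
        0.08721216,  0.07166227]), 'joint_efforts': array([ 5.48477419e-04, -8.83212233e+01,  1.23461187e+00, -2.36158741e+01,
        1.68468815e-02,  6.78509168e-03,  8.99617839e-05]), 'tool_pos': array([0.16423746, 0.55077089, 0.23083499]), 'orientation': array([[ 2.85813615e-01,  9.58285176e-01, -3.14478265e-04],
       [ 9.58284604e-01, -2.85813788e-01, -1.04677956e-03],
       [-1.09299556e-03, -2.17582882e-06, -9.99999403e-01]]), 'force': array([-0.14666028,  0.46650023, -0.10320515]), 'ft_torque': array([-0.02050693, -0.06583337, -0.01295587]), 'opening': 0.08522907115678317}
['Unreachable', 'hold_point_z']
side 415.55072013767585 415.55072013767585 323.14118815182667 191.95028007735428 [-0.06309589  0.          0.          0.          0.        ]
[[0.9712, -0.1484, 0.1863, 0.314], [-0.2382, -0.6007, 0.7631, -0.7871], [-0.0013, -0.7856, -0.6188, 0.7536], [0.0, 0.0, 0.0, 1.0]]
top 402.3277366441322 402.3277366441322 322.4364281575624 196.82315862781067 [-0.06348672  0.          0.          0.          0.        ]
[[0.0816, -0.975, 0.2068, 0.2425], [-0.9967, -0.0792, 0.0201, 0.0015], [-0.0032, -0.2078, -0.9782, 1.3161], [0.0, 0.0, 0.0, 1.0]]
wrist 300.28332799825444 300.28332799825444 318.75974965861514 196.43731240032133 [-0.00492394  0.          0.          0.          0.        ]
[[0.2864, 0.9115, 0.2951, 0.0896], [0.9581, -0.2724, -0.0887, 0.5739], [-0.0004, 0.3082, -0.9513, 0.3746], [0.0, 0.0, 0.0, 1.0]]
```

View pics/a_side.png

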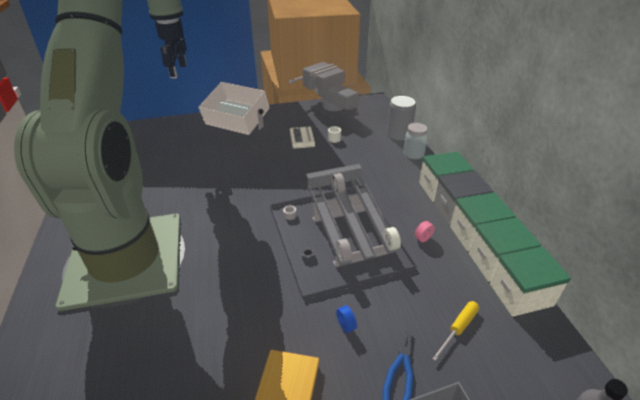

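View pics/a_top.png

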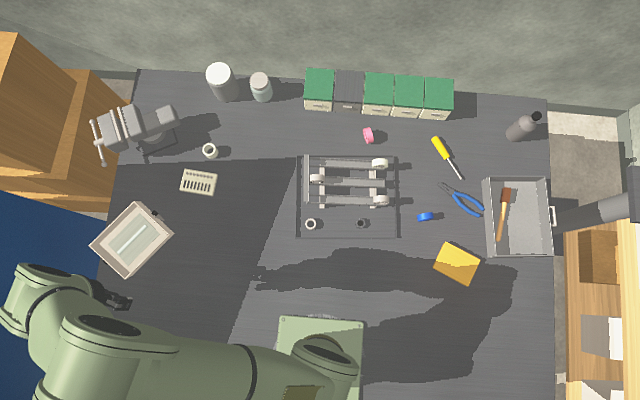

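View pics/a_wrist.png

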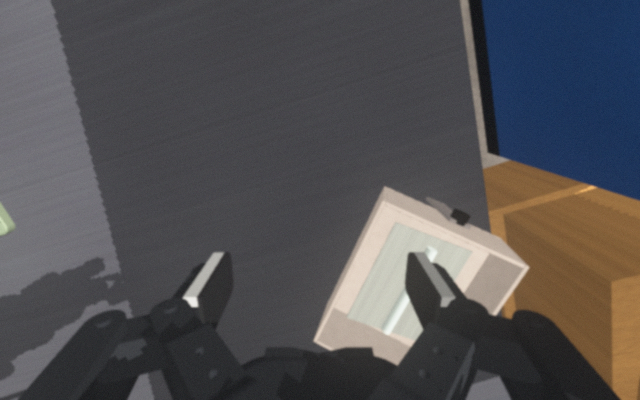

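Run:
```python
import cv2
a=cv2.imread("pics/a_top.png")[140:250,290:440];cv2.imwrite("pics/a_top_z.png",cv2.resize(a,None,fx=5,fy=5,interpolation=cv2.INTER_CUBIC))
a=cv2.imread("pics/a_side.png")[155:305,260:450];cv2.imwrite("pics/a_side_z.png",cv2.resize(a,None,fx=4,fy=4,interpolation=cv2.INTER_CUBIC))
```

```text
(no output)
```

View pics/a_top_z.png

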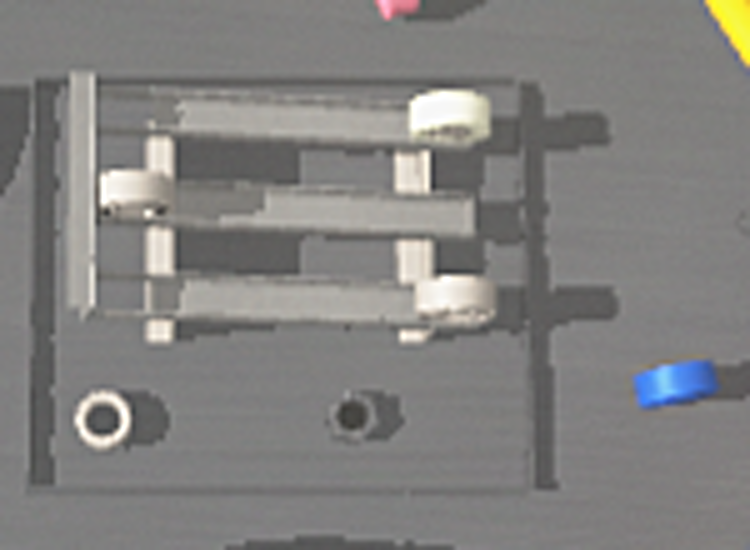

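View pics/a_side_z.png

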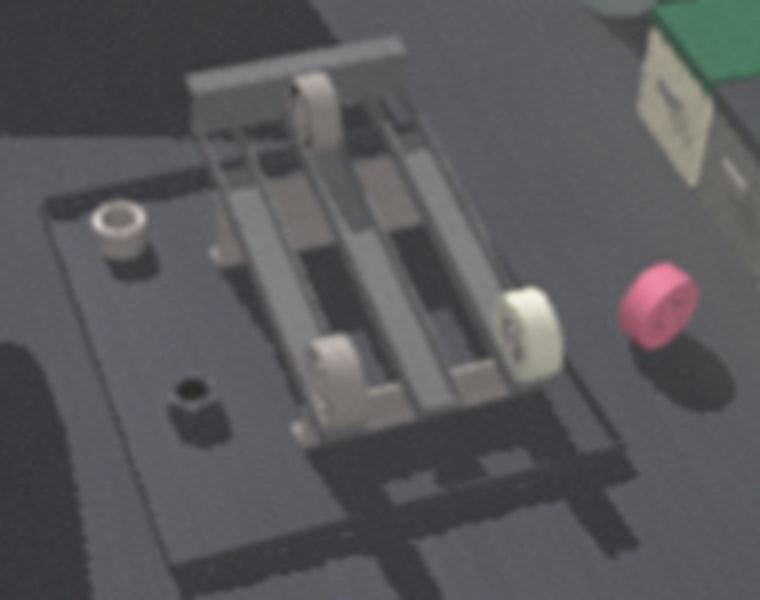

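```bash
cat > h.py <<'E'
import cv2,numpy as np
def ray(c,px):
    K=np.array([[c["fx"],0,c["cx"]],[0,c["fy"],c["cy"]],[0,0,1]])
    u=cv2.undistortPoints(np.array([[px]],float),K,np.array(c["dist"]))[0,0]
    T=np.array(c["T"]);d=T[:3,:3]@[u[0],u[1],1];return T[:3,3],d/np.linalg.norm(d)
def onz(c,px,z):
    o,d=ray(c,px);return o+d*(z-o[2])/d[2]
def tri(rs):
    A=sum(np.eye(3)-np.outer(d,d) for o,d in rs);b=sum((np.eye(3)-np.outer(d,d))@o for o,d in rs)
    p=np.linalg.solve(A,b);return p,[np.linalg.norm((p-o)-d*(d@(p-o))) for o,d in rs]
def proj(c,p):
    T=np.linalg.inv(np.array(c["T"]));K=np.array([[c["fx"],0,c["cx"]],[0,c["fy"],c["cy"]],[0,0,1]])
    return cv2.projectPoints(np.array([p],float),cv2.Rodrigues(T[:3,:3])[0],T[:3,3],K,np.array(c["dist"]))[0][0,0]
E
python3 - <<'E'
from h import *
from cell import cams
ct=cams.capture("top");cs=cams.capture("side")
zt=lambda x,y:(290+(x+.5)/5-.5,140+(y+.5)/5-.5)
zs=lambda x,y:(260+(x+.5)/4-.5,155+(y+.5)/4-.5)
P={"roller":(zt(450,117),zs(530,335)),"bearing":(zt(455,299),zs(337,384)),"parked":(zt(136,192),zs(318,112)),
"stopR":(zt(83,72),zs(402,40)),"stopL":(zt(82,308),zs(190,78)),"trayNearTop":(zt(30,490),zs(45,205)),"trayNearBot":(zt(545,488),zs(175,567))}
for k,(a,b) in P.items():
    p,e=tri([ray(ct,a),ray(cs,b)]);print(k,p.round(4),np.round(e,4))
for k,z in(("roller",.0647),("bearing",.0647),("parked",.0956)):
    print(k,onz(ct,P[k][0],z).round(4),onz(cs,P[k][1],z).round(4))
E
```

```text
roller [ 0.6351 -0.1485  0.0653] [0.0014 0.0014]
bearing [ 0.5149 -0.1579  0.0641] [0.001 0.001]
parked [0.5599 0.0489 0.0984] [0.0014 0.0014]
stopR [0.629  0.0876 0.1185] [0.0013 0.0013]
stopL [0.4796 0.0745 0.1217] [0.002 0.002]
trayNearTop [0.3793 0.1044 0.0094] [0.0028 0.0028]
trayNearBot [ 0.4047 -0.228   0.0203] [0.0012 0.0012]
roller [ 0.6339 -0.1483  0.0647] [ 0.6368 -0.1477  0.0647]
bearing [ 0.5138 -0.1577  0.0647] [ 0.5158 -0.1583  0.0647]
parked [0.5593 0.0491 0.0956] [0.5624 0.0529 0.0956]
```

Candidates for the roller are the white wheel at side (392,238) / top (380,163) and the pink wheel at side (424,231), which isn't meant. Candidates for the bearing are the steel wheel at side (344,250) / top (381,199), the blue one at side (346,319), which is excluded, and the parked one at side (339,183), which stays. The zoomed crops confirm the choice: the white wheel is in the far (rack right) gutter and the steel one in the near (rack left) gutter. Uphill is roughly world +y, with the rack yawed about 94.4°.

Call:
drive_tool(
  targets=[
    [-18.6,32.3,2.0,0,0,0.6,-1],
    [-18.6,32.3,2.0,0,0,0.6,-1],
    [-18.6,32.3,2.0,0,0,0.6,-1],
    [-18.6,32.3,2.0,0,0,0.6,-1],
    [-18.6,32.3,2.0,0,0,0.6,-1],
    [-18.6,32.3,2.0,0,0,0.6,-1],
    [-63.3,55.9,6.0,0,0,1.204,-1],
    [-63.3,55.9,6.0,0,0,1.204,-1],
    [-63.3,55.9,6.0,0,0,1.204,-1],
    [-63.3,55.9,6.0,0,0,1.204,-1],
    [-63.3,55.9,6.0,0,0,1.204,-1],
    [-63.3,55.9,6.0,0,0,1.204,-1],
    [-63.3,55.9,6.0,0,0,1.204,-1],
    [-63.3,55.9,6.0,0,0,1.204,-1],
    [-63.3,55.9,6.0,0,0,1.204,-1],
    [-63.3,55.9,6.0,0,0,1.204,-1],
    [-63.3,55.9,6.0,0,0,1.204,-1],
  ],
  grip_force=30,
)

```text
time: 2.38
tool_pos: [0.5193, -0.2139, 0.1715]
orientation: [[0.997, 0.079, 0.0], [0.079, -0.997, 0.001], [0.0, -0.001, -1.0]]
force: [0.9, 0.2, 0.9]
opening: -0.0
```

Run:
```python
from h import *
from cell import cams,telemetry
c=cams.capture("wrist");im=c["frame"];cv2.imwrite("pics/b_wrist.png",im)
print(telemetry.get_obs()["tool_pos"])
for n,p in(("roller",[.6355,-.1483,.0647]),("bearing",[.515,-.158,.0647]),("parked",[.561,.0495,.0956]),("tip",[.5193,-.2139,.1715])):print(n,proj(c,p))
```

```text
[ 0.51932014 -0.21393171  0.17154761]
roller [465.22338742 129.05597643]
bearing [317.58574528 129.32806292]
parked [ 436.56551827 -264.12667082]
tip [316.98519146 254.67685406]
```

View pics/b_wrist.png

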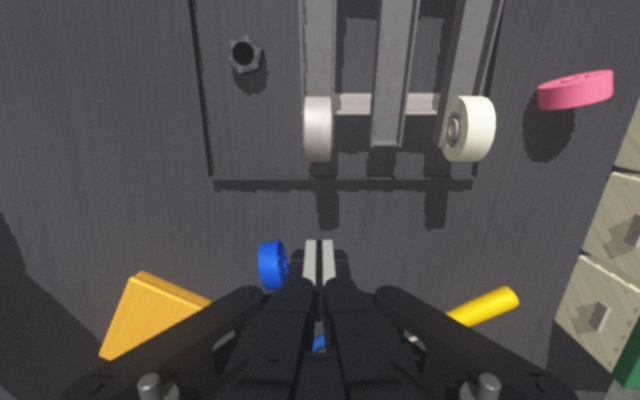

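The wrist view shows the steel bearing at (317,129) and the white roller at (469,129), both matching the projected estimates. The blue look-alike at (272,265) is clear of the fingers. I'll descend behind the bearing.

Call:
drive_tool(
  targets=[
    [0,0,4,0,0,0,-1],
    [0,0,8,0,0,0,-1],
    [0,0,11,0,0,0,-1],
    [0,0,11.5,0,0,0,-1],
    [0,-0.8,11.5,0,0,0,-1],
    [0,-1.2,11.5,0,0,0,-1],
    [0,-1.4,11.5,0,0,0,-1],
  ],
)

```text
time: 3.3
tool_pos: [0.5184, -0.201, 0.0572]
orientation: [[0.997, 0.077, 0.001], [0.077, -0.997, -0.0], [0.001, 0.0, -1.0]]
force: [-0.8, -0.1, 0.5]
opening: 0.0002
```

Run:
```python
from h import *
from cell import cams,telemetry
c=cams.capture("wrist");cv2.imwrite("pics/c_wrist.png",c["frame"])
o=telemetry.get_obs();print(o["tool_pos"],o["force"])
c=cams.capture("side");cv2.imwrite("pics/c_side.png",cv2.resize(c["frame"][155:305,260:450],None,fx=4,fy=4,interpolation=cv2.INTER_CUBIC))
```

```text
[ 0.51834149 -0.20090589  0.05702341] [0.39180816 0.18423382 0.30513936]
```

View pics/c_wrist.png

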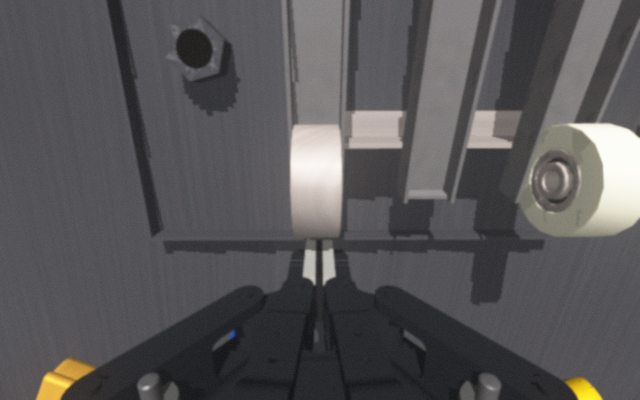

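View pics/c_side.png

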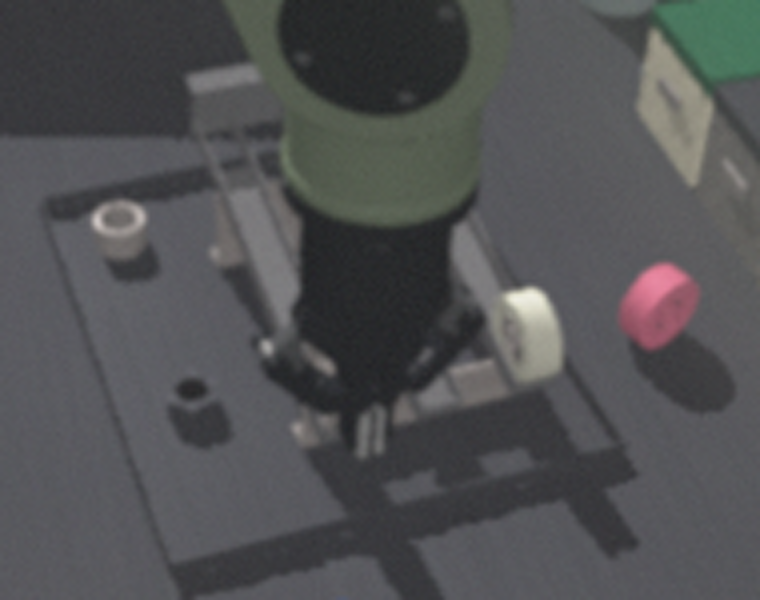

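Call:
drive_tool(
  targets=[
    [0,-0.3,0.05,0,0,0,-1],
    [0,-0.6,0.1,0,0,0,-1],
    [0,-0.9,0.1,0,0,0,-1],
    [0,-1.3,0.03,0,0,0,-1],
    [0,-1.8,-0.06,0,0,0,-1],
    [0,-2.4,-0.17,0,0,0,-1],
    [0,-3.0,-0.27,0,0,0,-1],
    [0,-3.6,-0.38,0,0,0,-1],
    [0,-4.2,-0.48,0,0,0,-1],
    [0,-4.8,-0.59,0,0,0,-1],
    [0,-5.4,-0.69,0,0,0,-1],
    [0,-6.0,-0.8,0,0,0,-1],
  ],
)

```text
time: 4.9
tool_pos: [0.5134, -0.1412, 0.0644]
orientation: [[0.997, 0.077, -0.0], [0.077, -0.997, -0.0], [-0.0, 0.0, -1.0]]
force: [0.4, -2.1, 0.6]
opening: -0.0
```

Run:
```python
from h import *
from cell import cams,telemetry
c=cams.capture("wrist");cv2.imwrite("pics/d_wrist.png",c["frame"])
o=telemetry.get_obs();print(o["tool_pos"],o["force"])
```

```text
[ 0.51339589 -0.14023301  0.06446897] [0.742714   0.99455025 1.33421482]
```

View pics/d_wrist.png

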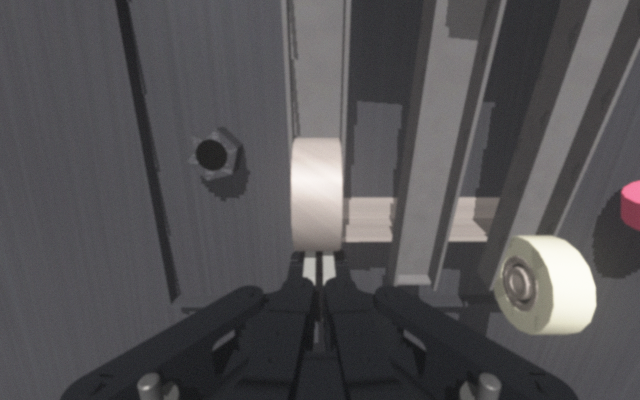

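Call:
drive_tool(
  targets=[
    [0,-0.6,-0.11,0,0,0,-1],
    [0,-1.2,-0.21,0,0,0,-1],
    [0,-1.8,-0.32,0,0,0,-1],
    [0,-2.5,-0.44,0,0,0,-1],
    [0,-3.2,-0.56,0,0,0,-1],
    [0,-3.9,-0.69,0,0,0,-1],
    [0,-4.6,-0.81,0,0,0,-1],
    [0,-5.3,-0.93,0,0,0,-1],
    [0,-6.0,-1.06,0,0,0,-1],
    [0,-6.7,-1.18,0,0,0,-1],
    [0,-7.4,-1.3,0,0,0,-1],
    [0,-8.1,-1.43,0,0,0,-1],
    [0,-8.8,-1.55,0,0,0,-1],
    [0,-9.5,-1.68,0,0,0,-1],
    [0,-10.2,-1.8,0,0,0,-1],
    [0,-10.9,-1.92,0,0,0,-1],
    [0,-11.5,-2.03,0,0,0,-1],
    [0,-12.0,-2.12,0,0,0,-1],
  ],
)

```text
time: 7.2
tool_pos: [0.5042, -0.0216, 0.0856]
orientation: [[0.997, 0.077, 0.0], [0.077, -0.997, -0.0], [0.0, 0.0, -1.0]]
force: [-0.2, -2.4, 0.9]
opening: -0.0002
```

Run:
```python
from h import *
from cell import cams,telemetry
c=cams.capture("wrist");cv2.imwrite("pics/e_wrist.png",c["frame"])
o=telemetry.get_obs();print(o["tool_pos"],o["force"])
```

```text
[ 0.50411579 -0.02084814  0.08562669] [ 0.08903807  1.80195727 -0.28482058]
```

View pics/e_wrist.png

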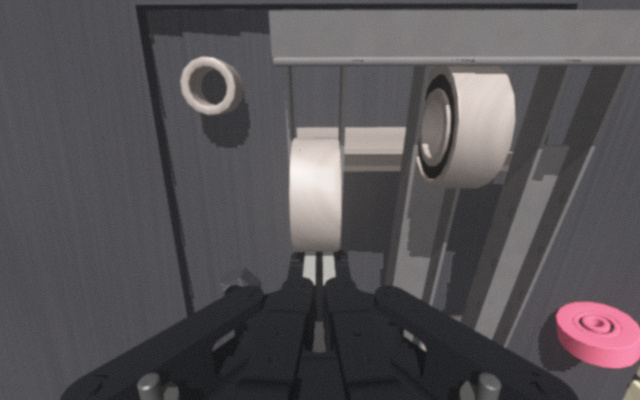

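Call:
drive_tool(
  targets=[
    [0,-0.4,-0.07,0,0,0,-1],
    [0,-0.7,-0.12,0,0,0,-1],
    [0,-1.0,-0.17,0,0,0,-1],
    [0,-1.3,-0.22,0,0,0,-1],
    [0,-1.6,-0.25,0,0,0,-1],
    [0,-1.8,-0.25,0,0,0,-1],
    [0,-2.0,-0.25,0,0,0,-1],
    [0,-2.2,-0.25,0,0,0,-1],
    [0,-2.4,-0.25,0,0,0,-1],
    [0,-2.6,-0.25,0,0,0,-1],
  ],
)

```text
time: 8.5
tool_pos: [0.5022, 0.0041, 0.088]
orientation: [[0.997, 0.077, -0.0], [0.077, -0.997, -0.0], [-0.0, 0.0, -1.0]]
force: [-0.5, -0.2, -0.5]
opening: 0.0001
```

Run:
```python
from h import *
from cell import cams,telemetry
c=cams.capture("wrist");cv2.imwrite("pics/f_wrist.png",c["frame"])
o=telemetry.get_obs();print(o["tool_pos"],o["force"])
```

```text
[0.50211017 0.00440692 0.08799257] [-0.43771935  1.08822516  0.19240236]
```

View pics/f_wrist.png

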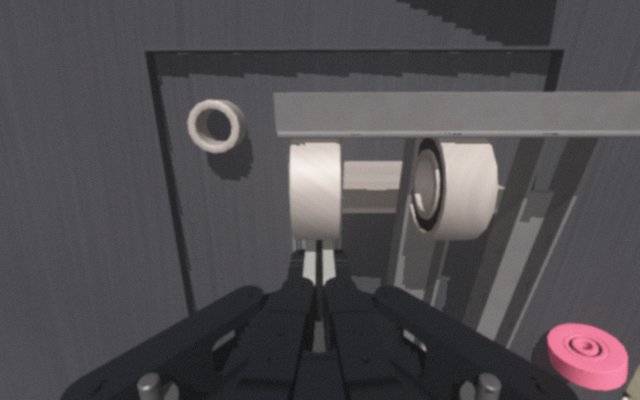

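The bearing has dropped in against the stop, level with the parked one, with a visible gap to the fingertips. I'll back off and go behind the roller.

Call:
drive_tool(
  targets=[
    [0,1.5,0,0,0,0,-1],
    [0,3,-2,0,0,0,-1],
    [0,3,-7,0,0,0,-1],
    [0,3,-10,0,0,0,-1],
    [3,8,-10,0,0,0,-1],
    [6,13,-10,0,0,0,-1],
    [9,18,-9,0,0,0,-1],
    [12.1,21.9,-8,0,0,0,-1],
    [12.1,21.9,-8,0,0,0,-1],
    [12.1,21.9,-8,0,0,0,-1],
  ],
)

```text
time: 9.8
tool_pos: [0.639, -0.2056, 0.1679]
orientation: [[0.997, 0.076, -0.001], [0.076, -0.997, 0.0], [-0.001, -0.0, -1.0]]
force: [-1.0, 0.1, 0.5]
opening: -0.0002
```

Run:
```python
from h import *
from cell import cams,telemetry
c=cams.capture("wrist");cv2.imwrite("pics/g_wrist.png",c["frame"])
o=telemetry.get_obs();print(o["tool_pos"],o["force"])
c=cams.capture("side");cv2.imwrite("pics/g_side.png",cv2.resize(c["frame"][155:305,260:450],None,fx=4,fy=4,interpolation=cv2.INTER_CUBIC))
```

```text
[ 0.6391714  -0.2050149   0.16829826] [ 0.39697602 -0.11357435  0.02612142]
```

View pics/g_wrist.png

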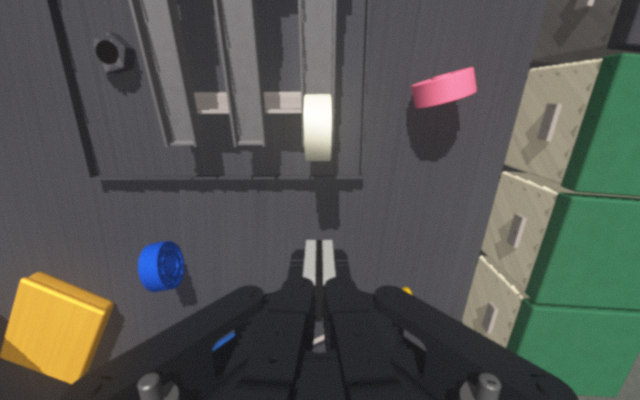

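View pics/g_side.png

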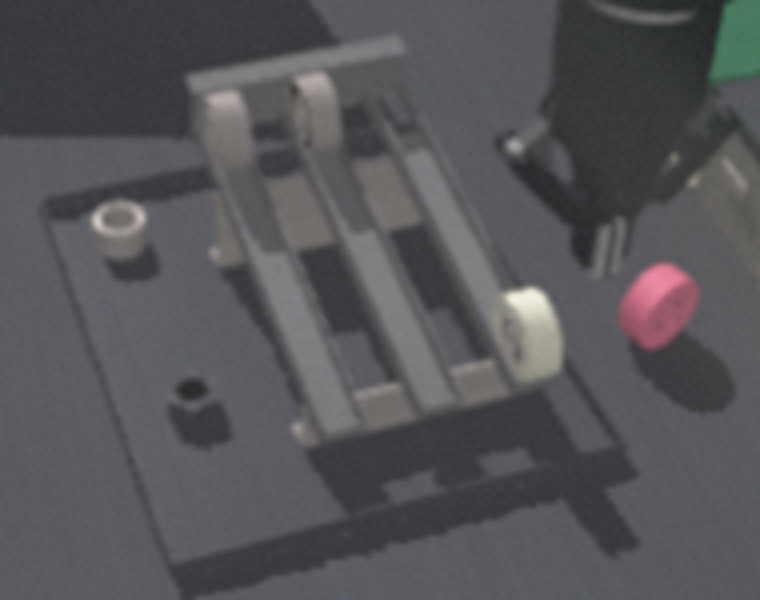

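The bearing is seated in the left gap (side crop (227,130)), and the roller is lined up straight ahead of the fingers at (317,128). Next is the same push for the roller.

Call:
drive_tool(
  targets=[
    [0,0,4,0,0,0,-1],
    [0,0,8,0,0,0,-1],
    [0,0,10.8,0,0,0,-1],
    [0,-0.3,11.2,0,0,0,-1],
    [0,-0.9,11.2,0,0,0,-1],
    [0,-1.4,11.2,0,0,0,-1],
    [0,-1.7,11.2,0,0,0,-1],
    [0,-2.0,11.2,0,0,0,-1],
    [0,-2.3,11.2,0,0,0,-1],
    [0,-2.7,11.13,0,0,0,-1],
    [0,-3.2,11.04,0,0,0,-1],
    [0,-3.8,10.93,0,0,0,-1],
    [0,-4.4,10.83,0,0,0,-1],
    [0,-5.0,10.72,0,0,0,-1],
    [0,-5.6,10.62,0,0,0,-1],
    [0,-6.2,10.51,0,0,0,-1],
  ],
)

```text
time: 11.9
tool_pos: [0.6349, -0.1428, 0.063]
orientation: [[0.997, 0.077, -0.0], [0.077, -0.997, -0.0], [-0.0, 0.0, -1.0]]
force: [0.1, -1.3, 0.2]
opening: -0.0001
```

Run:
```python
from h import *
from cell import cams,telemetry
c=cams.capture("wrist");cv2.imwrite("pics/i_wrist.png",c["frame"])
o=telemetry.get_obs();print(o["tool_pos"],o["force"])
```

```text
[ 0.63496919 -0.14180922  0.06309862] [-0.39789426  0.9582039   0.20385167]
```

View pics/i_wrist.png

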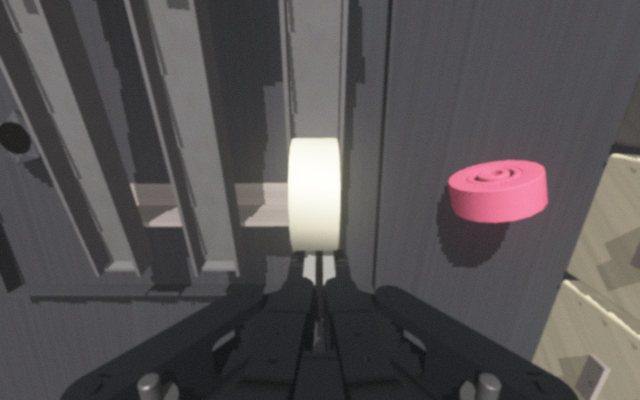

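Call:
drive_tool(
  targets=[
    [0,-0.6,-0.11,0,0,0,-1],
    [0,-1.2,-0.21,0,0,0,-1],
    [0,-1.8,-0.32,0,0,0,-1],
    [0,-2.5,-0.44,0,0,0,-1],
    [0,-3.2,-0.56,0,0,0,-1],
    [0,-3.9,-0.69,0,0,0,-1],
    [0,-4.6,-0.81,0,0,0,-1],
    [0,-5.3,-0.93,0,0,0,-1],
    [0,-6.0,-1.06,0,0,0,-1],
    [0,-6.7,-1.18,0,0,0,-1],
    [0,-7.4,-1.3,0,0,0,-1],
    [0,-8.1,-1.43,0,0,0,-1],
    [0,-8.8,-1.55,0,0,0,-1],
    [0,-9.5,-1.68,0,0,0,-1],
    [0,-10.2,-1.8,0,0,0,-1],
    [0,-10.9,-1.92,0,0,0,-1],
    [0,-11.5,-2.03,0,0,0,-1],
    [0,-12.1,-2.13,0,0,0,-1],
    [0,-12.6,-2.22,0,0,0,-1],
  ],
)

```text
time: 14.32
tool_pos: [0.6252, -0.0172, 0.0852]
orientation: [[0.997, 0.077, -0.0], [0.077, -0.997, -0.0], [-0.0, 0.0, -1.0]]
force: [0.4, -1.5, 0.0]
opening: -0.0004
```

Run:
```python
from h import *
from cell import cams,telemetry
c=cams.capture("wrist");cv2.imwrite("pics/j_wrist.png",c["frame"])
o=telemetry.get_obs();print(o["tool_pos"],o["force"])
```

```text
[ 0.62519731 -0.01647544  0.08525873] [0.11483307 1.55212989 0.46406351]
```

View pics/j_wrist.png

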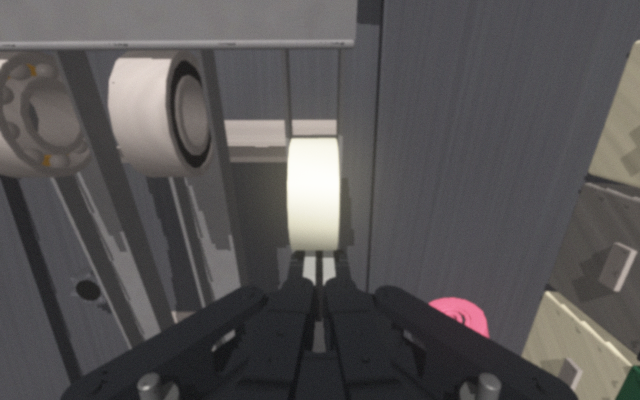

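Call:
drive_tool(
  targets=[
    [0,-0.4,-0.07,0,0,0,-1],
    [0,-0.8,-0.14,0,0,0,-1],
    [0,-1.2,-0.2,0,0,0,-1],
    [0,-1.5,-0.25,0,0,0,-1],
    [0,-1.8,-0.28,0,0,0,-1],
    [0,-2.1,-0.3,0,0,0,-1],
    [0,-2.3,-0.3,0,0,0,-1],
    [0,-2.5,-0.3,0,0,0,-1],
    [0,-2.7,-0.3,0,0,0,-1],
    [0,-2.9,-0.3,0,0,0,-1],
    [0,-3.0,-0.3,0,0,0,-1],
  ],
)

```text
time: 15.75
tool_pos: [0.6229, 0.0125, 0.0881]
orientation: [[0.997, 0.077, -0.0], [0.077, -0.997, -0.0], [-0.0, 0.0, -1.0]]
force: [-0.4, 0.5, 0.3]
opening: 0.0
```

Run:
```python
from h import *
from cell import cams,telemetry
c=cams.capture("wrist");cv2.imwrite("pics/k_wrist.png",c["frame"])
o=telemetry.get_obs();print(o["tool_pos"],o["force"])
```

```text
[0.62288139 0.01252684 0.08810248] [ 0.06079741  0.63181485 -0.19433964]
```

View pics/k_wrist.png

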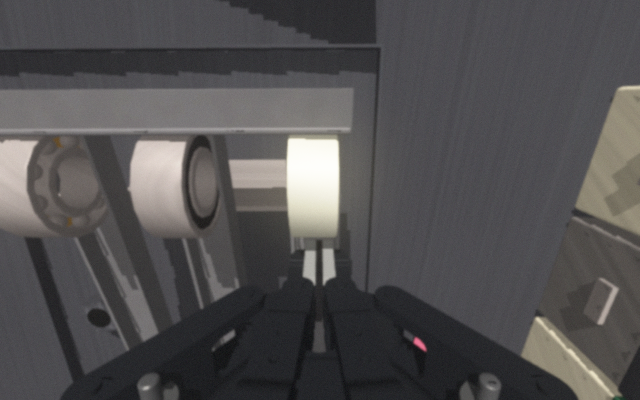

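All three wheels now sit level against the stop: roller (313,187), parked (175,187) and bearing (50,187). I'll back off, raise the hand, and check from the side and top views.

Call:
drive_tool(
  targets=[
    [0,1.5,0,0,0,0,-1],
    [0,3,-2,0,0,0,-1],
    [0,4,-7,0,0,0,-1],
    [0,7,-11,0,0,0,-1],
    [0,12,-13,0,0,0,-1],
    [0,17,-13,0,0,0,-1],
    [0,21,-13,0,0,0,-1],
    [0,21,-13,0,0,0,-1],
    [0,21,-13,0,0,0,-1],
    [0,21,-13,0,0,0,-1],
  ],
)

```text
time: 17.05
tool_pos: [0.6391, -0.1964, 0.2182]
orientation: [[0.997, 0.078, 0.0], [0.078, -0.997, 0.0], [0.0, -0.0, -1.0]]
force: [0.5, 0.1, -0.7]
opening: -0.0001
```

Run:
```python
from h import *
from cell import cams,telemetry
o=telemetry.get_obs();print(o["tool_pos"],o["force"])
a=cams.capture("side")["frame"][155:305,260:450]
cv2.imwrite("pics/l_side.png",cv2.resize(a,None,fx=4,fy=4,interpolation=cv2.INTER_CUBIC))
a=cams.capture("top")["frame"];cv2.imwrite("pics/l_top.png",cv2.resize(a[120:260,280:500],None,fx=3.5,fy=3.5,interpolation=cv2.INTER_CUBIC))
```

```text
[ 0.63911815 -0.19636465  0.21824178] [ 0.48257065  0.12748626 -0.74473364]
```

View pics/l_side.png

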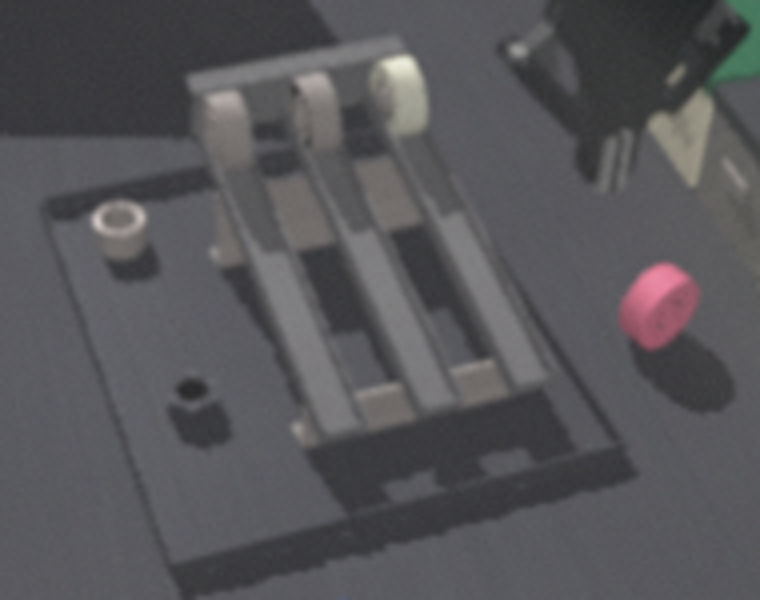

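View pics/l_top.png

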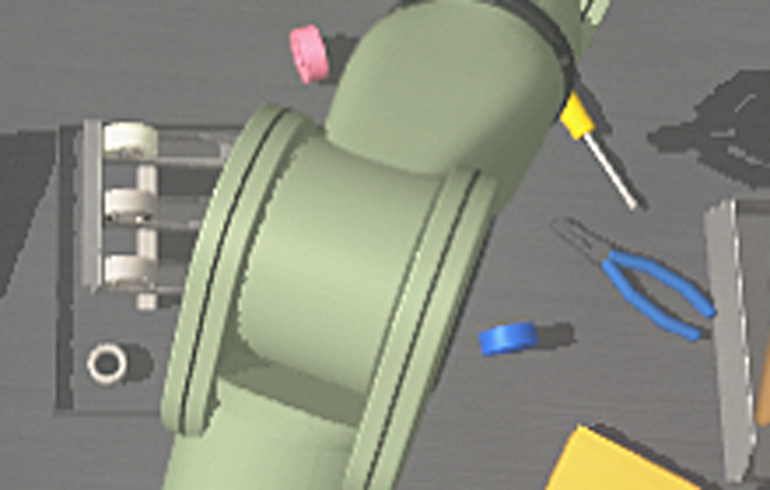

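Roller (400,95), parked (317,110) and bearing (227,130) are collinear at the stop in the side crop. The top crop shows them in line at x≈130. The hand is clear.

Run:
```python
from cell import finish_job
print(finish_job())
```

```text
the job is handed in; nothing more can be done
None
```

I pushed the steel bearing up the left gutter and the white roller up the right one with closed fingertips, at about 50 mm/s. Contact forces stayed around 2 N. Each dropped into its drain gap against the end stop, and I handed the job in at about 17 s.

- **Seating:** after I backed off, the side and top views showed all three wheels in line against the stop. I judged this by eye and did not measure the seat offsets in millimetres.
- **Parked bearing and other things:** the parked bearing, nut, spacer and pink roller looked unmoved. In the final top view the arm hid part of the rack and some of the screwdriver. I made no separate before-and-after check of the tin, bit case or collar, but the hand never came near them.
- **Hand:** clear at 0.22 m height, with the force reading below 1 N. No check failed or disagreed.

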